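# Touch down and lock the bench depth gauge

### The job

Use the small bench depth gauge to take the height of the disc inside its cup: take hold of the black bar knob, bring the sprung probe down into the cup until its tip presses lightly on the disc (well under 15 N), and while you keep it there turn the knob clockwise to its stop to lock the slide. Then let go, with the probe staying locked at that height and still pressing lightly on the disc, and leave the other things on the bench where they are.

Things in the scene. Friction and masses are not known exactly. Their poses are not given: they have to be found in the camera images.
- knob_grip (a point): Black bar knob on top of the gauge's vertical spindle: 42 mm long (its x axis), 14 mm thick (its y axis), 36 mm tall; z up. The point is on the turning axis, 20 mm above the knob's underside, 187 mm above the bench with the probe fully up. Grip it across the 14 mm. Under it are a thin neck (11 mm wide, 13 mm high) and the spindle, down to the bridge's collar (top 100 mm above the bench).
- probe (a joint): Downward travel of probe and knob, m: 0 = fully up, 0.062 at most. A return spring (40 N/m) lifts it, with about 3 N at the top and 5 N at the bottom, so an unlocked probe goes back up when let go. Its rounded tip, 8 mm wide, is on the spindle's axis, 75 mm above the bench at 0.
- lock (a joint): Turn of the knob, rad: starts at 0 to 0.2, grows clockwise seen from above, stop at 1.4. Turns freely to about 0.4, then the eccentric 16 mm spindle jams ever harder in the bridge (about 0.2 N m); past 1.2 the slide is locked and stays at its height (against about 15 N), and the knob where it is, when let go.
- cup_rim (a point): Centre of the rim of the open steel cup (54 mm wide, 58 mm high, wall 3 mm) fixed on the gauge's base under the bridge; 70 mm above the bench. Its x and y axes are the gauge's: two 16 mm pillars stand 54 mm to either side along y.
- sample_cup: The same cup; origin at the centre of its underside, 12 mm above the bench. In it lies a level, hard white disc 47 mm wide, its top somewhere 26 to 50 mm above the bench (not measured: feel for it), so the probe meets it after 25 to 49 mm of travel. The disc rests on a stiff spring: 1 mm for each 2.5 N, 6 mm at most.
- gauge_stand: The depth gauge, fixed: grey base plate 100 x 140 x 12 mm, two pillars, aluminium bridge with a round collar 58 mm wide, top 100 mm above the bench. Origin at the centre of its underside; y along the bridge, z up; the spindle's axis stands on the origin.
- tape_roll: Roll of tape, 68 mm wide, 19 mm high, lying on the bench; bystander.
- slide_box: Flat slide box, 86 x 98 x 34 mm; bystander.
- timer: Small bench timer, 62 x 66 x 18 mm; bystander.
- forceps: Steel forceps, 122 mm long, lying on the bench; bystander.
There are look-alikes about, which are no part of the job. What is meant by the gauge_stand is not orange or yellow, and is the larger of those in its own colour.

How it is judged:
By the outcome, as a careful person would: the job done as asked, in the order asked, and still so for the second after the job is handed in, with the robot touching nothing.
It also fails if it takes over 42 s, if anything falls off the work surface, if the arm or the gripper's body presses on something with over 40 N, if the wrist force passes 120 N, or if a joint passes its speed limit or range.

### The arm

A 7-joint arm with a two-finger parallel gripper is mounted at the origin on a cart in front of the work surface, level with it; the furniture and walls round the work are solid. World frame = base frame: x ahead of the robot, y to its left, z up, the work surface at z = 0. Lengths are in m, angles in rad, forces in N, time in s.
With the tool pointing down it reaches from about 0.375 to 0.925 m from the base axis. Payload 3.1 kg.
Tool frame: the origin (TCP) lies between the finger pads; the fingertips stand 19 mm ahead of it and the grasp point (between the pads) is the TCP; z points along the fingers, y is the direction in which the jaws open and shut (so a half turn about z gives the same grasp; the last joint's range is limited). The gripper opens to 85 mm and grips with 20 to 120 N. Pads are 22 mm wide; open, the fingers measure 114 mm over their backs; the gripper's body (76 mm by 85 mm) begins 54 mm behind the grasp point. The pads swing forward as they close: fully open they stand 13 mm farther back than shut.
Start: joints at [-0.098, 0.383, 0.044, 1.598, -0.018, 1.161, -0.05], TCP at [0.65, 0, 0.25] pointing down, gripper open.
Joint ranges: [-2.61, 2.61], [-0.41, 2.15], [-1.48, 1.57], [0, 2.5], [-1.57, 4.71], [0.05, 1.97], [-2.85, 2.85]. Speed limits (rad/s): [2.79, 2.79, 3.14, 3.14, 3.14, 3.14, 3.14].

### API

Orientations are given as a unit quaternion [x, y, z, w].
In Python, from bench import move_ptp, movel, move_j, move_gripper, pause, inverse_kinematics, read_camera, camera_params, MotionError, sign_off, look_for, tip_of, read_time_s, read_qpos, read_joint_vel, read_effort, read_eef_pos, read_tcp_rot, read_ft_force, read_ft_torque, read_finger_gap gives the robot as it stands. Calls block until the motion is done:
- move_ptp(position, orientation): joint-space move of the TCP to a pose.
- movel(position, orientation=None, speed=0.15): straight line of the TCP; orientation=None keeps the orientation; speed is the mean speed in m/s.
- move_j(angles): joint-space move.
- move_gripper(opening, effort=None): finger opening in m; effort is the grip in N (None keeps the last); returns when the fingers have stopped.
- pause(seconds).
- inverse_kinematics(position, orientation): joint angles nearest the present ones, or None.
- read_camera(name): name is "scene" or "side" or "wrist"; returns the picture (384x512x3 uint8, red, green, blue); there is no depth.
- camera_params(name): a dict with "K" (3x3 intrinsics, pixels), "dist_coeffs" ([k1, k2, p1, p2, k3] as OpenCV has them; the pictures are not rectified), "camera_from_world" (4x4, takes a point from world to camera coordinates). Camera axes: x right, y down, z forward; pixel columns grow to the right and rows downward; lengths in m; the calibration is good to about 2 mm. A picture is of the moment at which its call begins: read the wrist's pose just before it. camera_params takes no time and is no camera call; for the wrist camera it gives the pose at the moment of the call.
A pose or a line that the arm cannot do raises MotionError and nothing moves.
- sign_off(): hands the job in, once; it reports no verdict.
Trained networks look in the newest picture that a camera, given by its name, has taken for a name from the list of things; names that differ only in an ending like _2 or _b are one class to them, and where a whole thing is asked for, a point or a joint stands for the part that bears it (a point fixed in the world has none). Each returns a list of dicts, best first, with "confidence" (0 to 1); they miss things now and then, are a little off and sometimes report something else, mostly with a low value. They report only what shows in the picture. A call takes as long as a camera call. They do not tell look-alikes from the thing itself.
- look_for(camera, name): "at" ([column, row] in pixels, amid what is visible of it).
- tip_of(camera, name): "at" ([column, row] in pixels: a listed point, or the origin of a listed thing).
Readings, each from a call of its own:
- read_time_s(): time.
- read_qpos(): joint angles.
- read_joint_vel(): joint speeds.
- read_effort(): joint torques, N m.
- read_eef_pos(): TCP position.
- read_tcp_rot(): TCP orientation.
- read_ft_force(): force on the tool from outside, world axes, zero at the start.
- read_ft_torque(): the same for the moment, N m.
- read_finger_gap(): finger opening in m.
Only numpy, scipy, OpenCV 4.12 (cv2) and the standard library are available. Lean on these libraries where they do the work, as an engineer would, in place of code of your own. Each camera call takes 0.05 s, during which the arm holds its last target.

## Working session

There is one attempt and no reset: what is moved stays moved. The work goes in short steps, each a Python script; the robot and the scene stay as the last script left them, time stands still between calls to the robot, and variables do not carry over. Pictures are saved under pics/ and viewed, and the job is handed in when it is done.

```bash
ls; mkdir -p pics; python3 - <<'E'
from bench import *
import cv2
for c in("scene","side","wrist"):
    im=read_camera(c); cv2.imwrite(f"pics/{c}0.png",im[:,:,::-1])
    for n in("gauge_stand","knob_grip","cup_rim"):
        print(c,n,[(d['at'],round(d['confidence'],2)) for d in tip_of(c,n)])
print(read_time_s(),read_eef_pos(),read_tcp_rot(),read_ft_force())
E
```

```text
pics
scene gauge_stand [([199.3, 238.5], 0.91), ([217.6, 294.8], 0.87), ([266.9, 246.3], 0.63), ([250.2, 201.2], 0.57)]
scene knob_grip [([216.3, 249.2], 0.96), ([250.7, 152.0], 0.8), ([195.6, 205.9], 0.63), ([270.7, 213.0], 0.44)]
scene cup_rim [([218.8, 278.6], 0.9), ([250.3, 184.8], 0.67), ([263.3, 237.3], 0.66), ([197.8, 227.2], 0.46)]
side gauge_stand [([229.7, 218.2], 0.96), ([231.9, 272.9], 0.92), ([303.6, 292.0], 0.79), ([284.1, 232.1], 0.77)]
side knob_grip [([317.7, 228.5], 0.75), ([227.7, 163.2], 0.61), ([232.4, 234.3], 0.55), ([230.3, 221.3], 0.51), ([288.9, 200.1], 0.45)]
side cup_rim [([227.2, 202.3], 0.67), ([307.1, 272.2], 0.63), ([287.8, 220.3], 0.59), ([234.9, 259.4], 0.42)]
wrist gauge_stand [([178.1, 6.5], 0.73)]
wrist knob_grip []
wrist cup_rim []
0.6 [6.50012928e-01 5.59558061e-05 2.50322425e-01] [7.07073106e-01 7.07140454e-01 4.53661217e-05 8.86840576e-06] [ 0.24418837 -0.47086562 -0.19965072]
```

View pics/scene0.png

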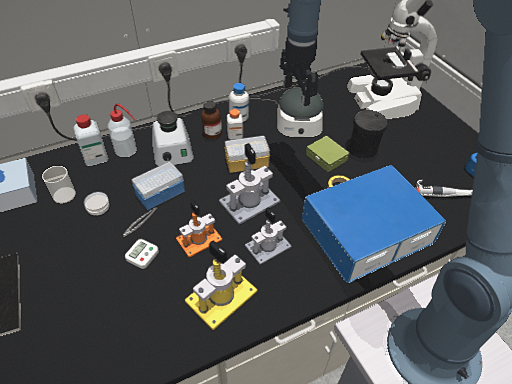

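View pics/side0.png

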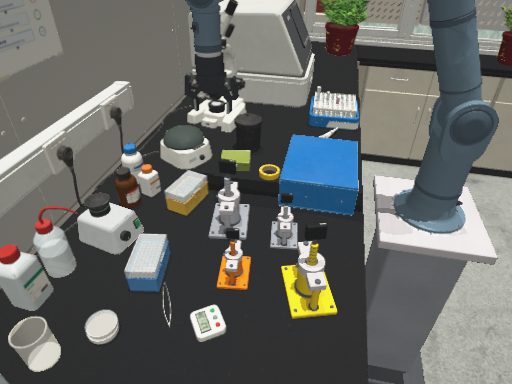

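```bash
python3 - <<'E'
import cv2
a=cv2.imread("pics/scene0.png")[130:320,150:320]; b=cv2.imread("pics/side0.png")[140:320,190:350]
cv2.imwrite("pics/sc1.png",cv2.resize(a,None,fx=3.1,fy=3.1,interpolation=2)); cv2.imwrite("pics/sd1.png",cv2.resize(b,None,fx=3.3,fy=3.3,interpolation=2))
E
```

```text
(no output)
```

View pics/sc1.png

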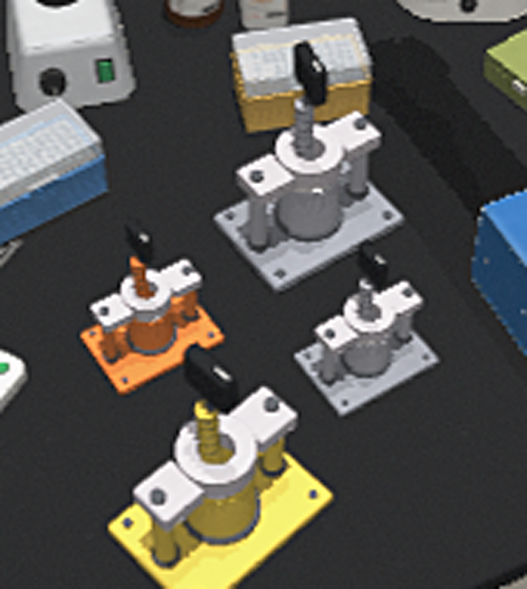

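View pics/sd1.png

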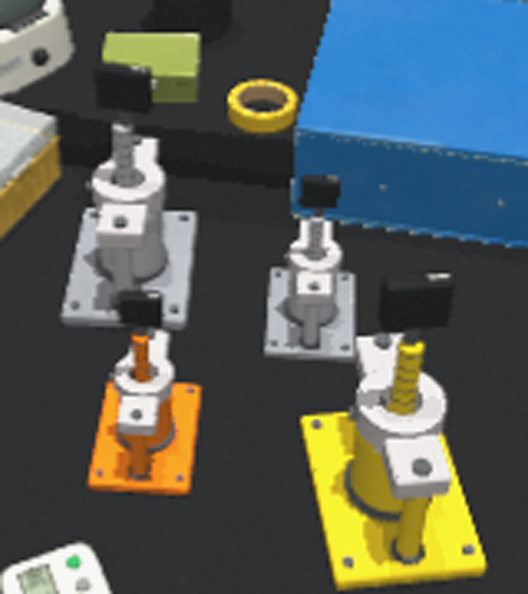

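The pictures show four gauges:
- large grey at scene (250,201), side (230,218)
- small grey at scene (267,246), side (284,232)
- orange at scene (199,238)
- yellow at scene (218,295)

The one meant is the large grey: it is neither orange nor yellow, and it is clearly bigger than the other grey one. The enlarged crops confirm this. Next I triangulate it.

```bash
cat > h.py <<'E'
from bench import *
import numpy as np, cv2
from scipy.spatial.transform import Rotation as R
from scipy.optimize import least_squares
def proj(P,X):
    T=np.array(P["camera_from_world"]); 
    return cv2.projectPoints(np.atleast_2d(np.array(X,float)),cv2.Rodrigues(T[:3,:3])[0],T[:3,3],np.array(P["K"]),np.array(P["dist_coeffs"],float))[0].reshape(-1,2)
def tri(obs):
    r=least_squares(lambda x:np.concatenate([proj(P,x)[0]-uv for P,uv in obs]),[0.65,0.1,0.1])
    return r.x,np.abs(r.fun).max()
def onz(P,uv,z):
    r=least_squares(lambda x:proj(P,[x[0],x[1],z])[0]-uv,[0.65,0.1]);return r.x
E
python3 - <<'E'
from h import *
S,D,W=[camera_params(c) for c in("scene","side","wrist")]
for n,a,b in(("stand",(250.2,201.2),(229.7,218.2)),("knob",(250.7,152),(227.7,163.2)),("rim",(250.3,184.8),(227.2,202.3)),("small",(266.9,246.3),(284.1,232.1))):
    print(n,tri([(S,a),(D,b)]))
print(onz(S,(250.2,201.2),0),onz(D,(229.7,218.2),0),onz(S,(250.7,152),.187),onz(D,(227.7,163.2),.187))
# base corners from crop (top face z=.012)
f=lambda u,v:(150+u/3.1,130+v/3.1)
c=[onz(S,f(*p),.012) for p in((216,217),(277,288),(403,217),(345,168))]
print(np.round(c,4),np.mean(c,0))
for i in range(4):
    d=c[(i+1)%4]-c[i]; print(np.hypot(*d),np.degrees(np.arctan2(d[1],d[0])))
T=np.linalg.inv(W["camera_from_world"]);print(np.round(T,3))
E
```

```text
stand (array([0.55817797, 0.17322677, 0.00661095]), np.float64(0.7278125910545441))
knob (array([0.5566875 , 0.17496731, 0.19171253]), np.float64(0.043162925708799094))
rim (array([0.5649811 , 0.17048877, 0.06254768]), np.float64(0.03313202854923247))
small (array([0.3996302 , 0.20269524, 0.01246565]), np.float64(1.0147619195385857))
[0.56095639 0.17198916] [0.56226246 0.16371756] [0.56109074 0.17276999] [0.55902126 0.16771712]
[[0.5917 0.2509]
 [0.4956 0.2357]
 [0.5203 0.1001]
 [0.5959 0.12  ]] [0.55088136 0.17665799]
0.09725955542457497 -170.9856592944959
0.13784735432801545 -79.69553762247322
0.07821167928696786 14.759673057941862
0.13100553158771946 91.8505829865072
[[ 1.     0.001 -0.001  0.649]
 [ 0.    -0.95  -0.312  0.079]
 [-0.001  0.312 -0.95   0.374]
 [ 0.     0.     0.     1.   ]]
```

View pics/wrist0.png

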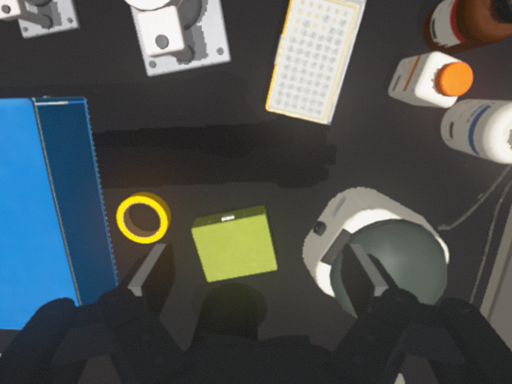

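Large grey gauge is at about (0.560, 0.171). I'll look at its knob from above with the wrist camera.

```bash
python3 - <<'E'
from h import *
q=[0.7071068,0.7071068,0,0]
move_ptp([.56,.18,.33],q)
P=camera_params("wrist"); im=read_camera("wrist"); cv2.imwrite("pics/w1.png",im[:,:,::-1])
for n in("knob_grip","gauge_stand","cup_rim"):
    for d in tip_of("wrist",n)[:3]:
        print(n,d['at'],d['confidence'],onz(P,d['at'],{"knob_grip":.187,"gauge_stand":0,"cup_rim":.07}[n]))
np.save("w1.npy",P["camera_from_world"])
cv2.imwrite("pics/w1b.png",cv2.resize(im[60:330,110:410,::-1],None,fx=2.2,fy=2.2,interpolation=2))
print(read_time_s(),read_qpos(),read_eef_pos(),proj(P,[.56,.171,.187]))
E
```

```text
knob_grip [258.1, 181.0] 0.59 [0.56029058 0.17677424]
gauge_stand [215.1, 26.2] 0.94 [0.5007265  0.34647476]
gauge_stand [157.5, 132.8] 0.88 [0.40515137 0.19862134]
gauge_stand [90.0, 18.6] 0.69 [0.32410424 0.36010587]
cup_rim [53.7, 3.9] 0.81 [0.31828639 0.36182402]
cup_rim [141.5, 137.5] 0.75 [0.4071922  0.20166661]
cup_rim [257.9, 158.5] 0.73 [0.56013118 0.17288327]
1.675 [-0.3460337   0.21155251 -0.03572299  1.65446424  0.00866421  1.27761549
 -0.38793741] [0.56078425 0.17723652 0.32885182] [[257.80592323 186.79426573]]
```

View pics/w1.png

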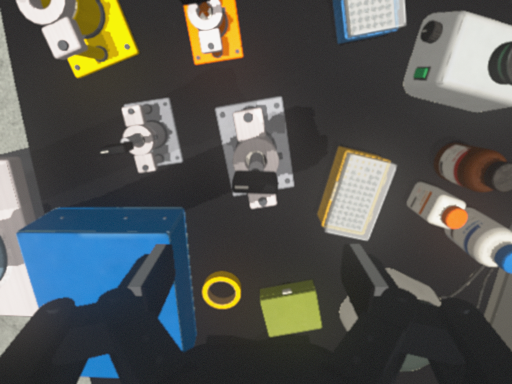

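View pics/w1b.png

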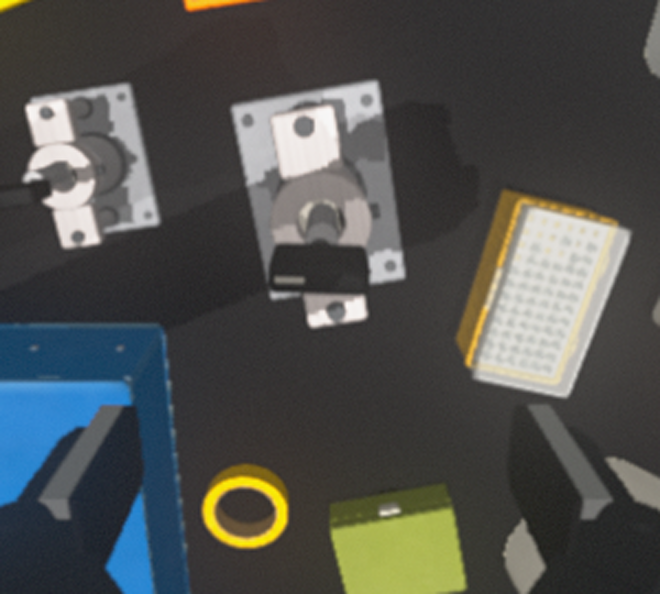

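The wrist view shows the target gauge's base around (255,150), with pillar bolts at about (248,117) and (263,201). The knob is at (255,182) and lies nearly along x. I'll enlarge it to measure its yaw.

```bash
python3 - <<'E'
import cv2
a=cv2.imread("pics/w1.png")[95:215,205:305]
cv2.imwrite("pics/w1c.png",cv2.resize(a,None,fx=5,fy=5,interpolation=cv2.INTER_CUBIC))
E
cat > ov.py <<'E'
from h import *
import sys
P=camera_params("wrist"); P["camera_from_world"]=np.load("w1.npy")
x,y,yaw,ks=map(float,sys.argv[1:5])
im=cv2.resize(cv2.imread("pics/w1.png")[95:215,205:305],None,fx=5,fy=5,interpolation=cv2.INTER_CUBIC)
def w(a,l):
    a=np.radians(a);return np.array([x,y])+np.array(l)@np.array([[np.cos(a),np.sin(a)],[-np.sin(a),np.cos(a)]])
def poly(pts,z,col):
    p=proj(P,np.c_[pts,np.full(len(pts),z)]); p=((p-[205,95]+.5)*5).astype(int); cv2.polylines(im,[p],True,col,1)
r=lambda a,b:[(a,b),(-a,b),(-a,-b),(a,-b)]
poly(w(yaw,r(.05,.07)),.012,(0,255,0))
for z in(.167,.203): poly(w(ks,r(.021,.007)),z,(0,0,255))
t=np.linspace(0,6.28,40);poly(w(0,np.c_[.029*np.cos(t),.029*np.sin(t)]),.1,(255,128,0))
cv2.imwrite(sys.argv[5],im)
E
python3 ov.py .56 .172 8 -3 pics/ov1.png
```

```text
(no output)
```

View pics/w1c.png

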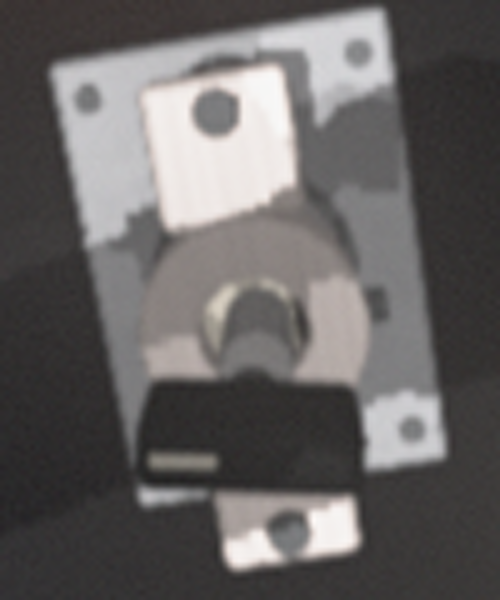

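View pics/ov1.png

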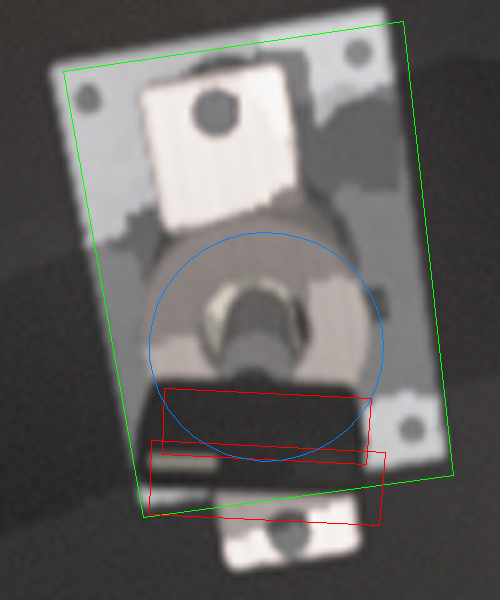

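The arm was still settling in that picture. I'll take a fresh one now it has stopped and fit again.

```bash
python3 - <<'E'
from h import *
pause(.4)
P=camera_params("wrist"); im=read_camera("wrist"); cv2.imwrite("pics/w2.png",im[:,:,::-1])
np.save("w2.npy",P["camera_from_world"])
print(np.abs(np.load("w1.npy")-P["camera_from_world"]).max(),read_eef_pos(),read_time_s())
E
sed -i 's/w1/w2/g' ov.py
python3 ov.py .559 .175 9 -1 pics/ov2.png;python3 ov.py .5575 .177 9 -1 pics/ov3.png
```

```text
0.0025265257334423875 [0.56001055 0.180048   0.33000157] 2.125
```

View pics/ov2.png

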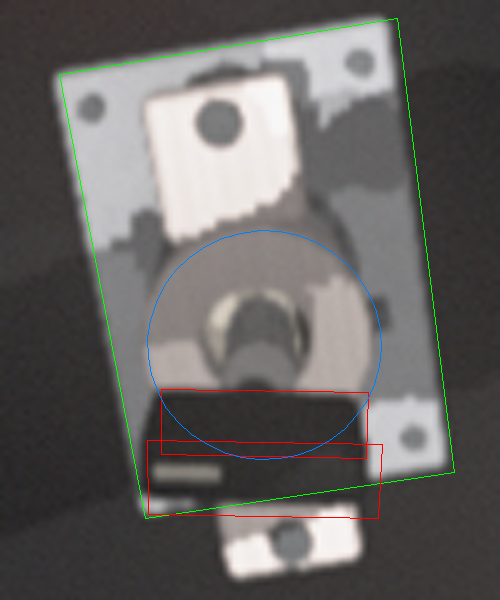

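View pics/ov3.png

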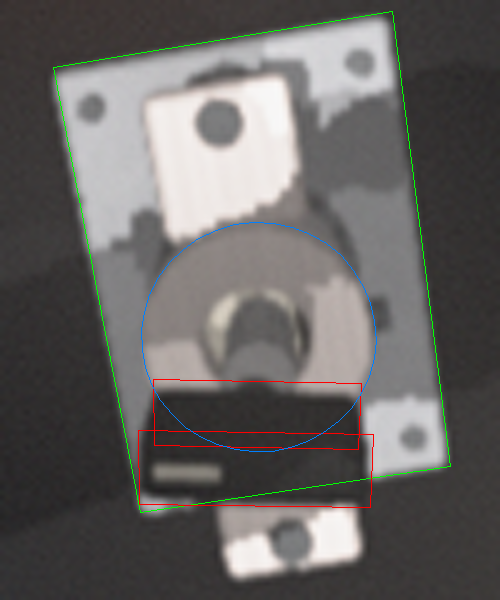

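Fit: axis at about (0.5575, 0.1765), gauge yaw about 9°, knob yaw about −1°. I'll approach from above with the jaws across the 14 mm and check before gripping.

```bash
cat >> h.py <<'E'
def qd(deg):
    a=np.radians(deg);c,s=np.cos(a),np.sin(a)
    return R.from_matrix(np.array([[c,s,0],[s,-c,0],[0,0,-1.]])).as_quat()
E
python3 - <<'E'
from h import *
move_gripper(.05,60)
move_ptp([.5575,.1765,.262],qd(179))
pause(.3)
P=camera_params("wrist"); im=read_camera("wrist"); cv2.imwrite("pics/w3.png",im[:,:,::-1])
for c in("scene","side"):
    im=read_camera(c); cv2.imwrite(f"pics/{c}3.png",cv2.resize(im[100:260,150:330,::-1],None,fx=4,fy=4)[:600,:720])
print(read_time_s(),read_qpos(),read_eef_pos(),read_finger_gap(),read_ft_force())
print(proj(P,[.5575,.1765,.203]),onz(P,[256,192],.203))
E
```

```text
4.375 [-0.20681548  0.26071417 -0.19979224  1.73784391  0.05612964  1.14841897
  1.1302741 ] [0.55752579 0.17654232 0.26207652] 0.05013581665826079 [-0.42390387 -0.74319423  0.08871071]
[[259.16644327 217.99591113]] [0.53882191 0.17470186]
```

View pics/w3.png

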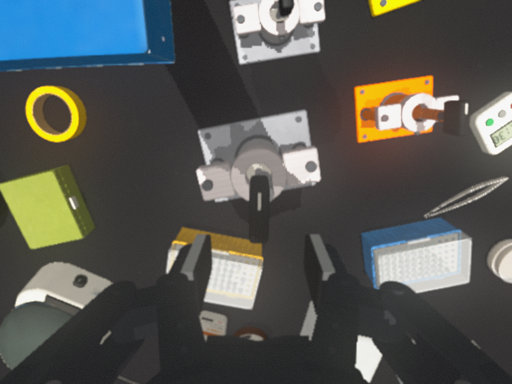

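View pics/side3.png

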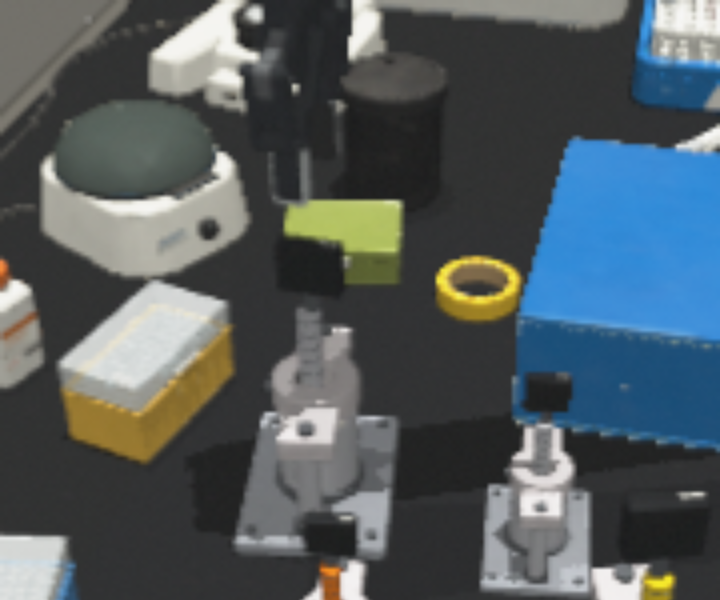

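```bash
python3 - <<'E'
from h import *
P=camera_params("wrist")
im=cv2.imread("pics/w3.png")[90:260,180:340];im=cv2.resize(im,None,fx=4.5,fy=4.5,interpolation=2)[:600,:720]
im=im.copy()
for x,y,col in((.5575,.1765,(0,0,255)),):
  for k,z in((-1,.167),(-1,.203)):
    a=np.radians(k);M=np.array([[np.cos(a),np.sin(a)],[-np.sin(a),np.cos(a)]])
    p=np.array([(.021,.007),(-.021,.007),(-.021,-.007),(.021,-.007)])@M+[x,y]
    p=((proj(P,np.c_[p,[z]*4])-[180,90]+.5)*4.5).astype(int);cv2.polylines(im,[p],True,col,1)
  t=np.linspace(0,6.28,40);p=((proj(P,np.c_[x+.029*np.cos(t),y+.029*np.sin(t),t*0+.1])-[180,90]+.5)*4.5).astype(int);cv2.polylines(im,[p],True,(255,128,0),1)
cv2.imwrite("pics/ov4.png",cv2.resize(im,None,fx=.85,fy=.85))
E
```

```text
(no output)
```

View pics/ov4.png

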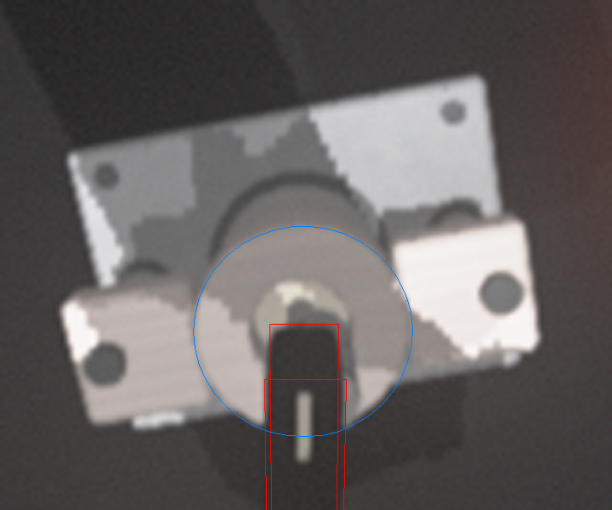

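The overlay matches the picture in y and yaw: knob at overlay x≈303, collar coincident. I'll descend and grip.

```bash
python3 - <<'E'
from h import *
movel([.5575,.1765,.189],speed=.08)
pause(.2);print(read_ft_force())
move_gripper(.0,50)
pause(.3)
print(read_time_s(),read_finger_gap(),read_ft_force(),read_ft_torque(),read_eef_pos())
im=read_camera("side"); cv2.imwrite("pics/side5.png",cv2.resize(im[100:250,160:310,::-1],None,fx=4,fy=4))
E
```

```text
[-0.62607141 -0.6287941   0.46318684]
6.35 0.013163103302480423 [-0.4153818   1.85525665  1.79264826] [ 0.39364969  0.10622805 -0.01707511] [0.5576169  0.17702716 0.18929119]
```

View pics/side5.png

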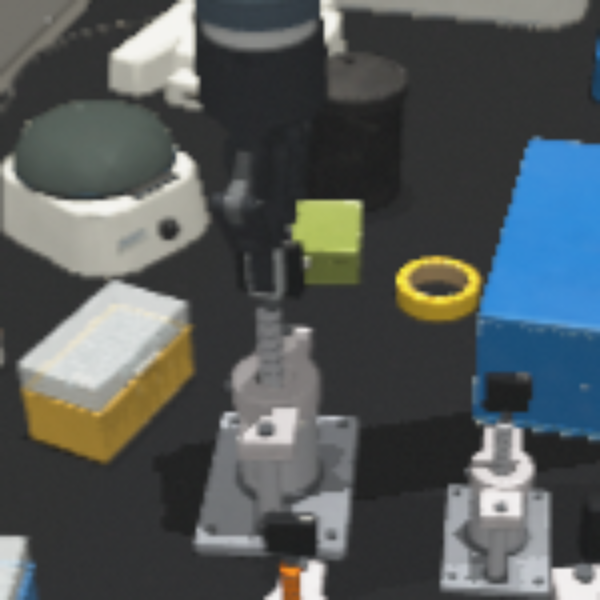

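The knob is held (gap 13.2 mm, side loads small). Next I lower it and feel for the disc.

```bash
python3 - <<'E'
from h import *
x,y=.5575,.177
movel([x,y,.179],speed=.04);pause(.15);print(read_ft_force(),read_eef_pos())
movel([x,y,.167],speed=.04);pause(.15)
f=[];z=.167
base=None
while z>.189-.056:
    ff=np.mean([(pause(.01),read_ft_force()[2])[1] for _ in range(4)])
    e=read_eef_pos()[2]; f.append((round(e,5),round(ff,2))); print(*f[-1])
    if len(f)>=4:
        b=np.median([q[1] for q in f[:3]])
        if ff-b>3.0: break
    z-=.001
    movel([x,y,z],speed=.02); pause(.03)
print(read_time_s(),read_ft_force(),read_ft_torque(),read_eef_pos(),read_finger_gap())
E
```

```text
[-0.01599972  0.80885254  1.86454665] [0.55760704 0.17702052 0.17905263]
0.16715 3.07
0.1661 3.92
0.16496 4.28
0.16393 3.59
0.16298 3.06
0.16205 4.08
0.16133 5.07
0.16067 6.98
9.8 [-0.65412367  1.21325042  6.24777275] [0.34202639 0.28444613 0.0224934 ] [0.55765157 0.1770769  0.16067107] 0.01318094639101795
```

```bash
python3 - <<'E'
from h import *
def rd():
    return np.mean([(pause(.01),read_ft_force()[2])[1] for _ in range(8)]).round(2),read_eef_pos()[2].round(5)
pause(.2);print(rd())
movel([.5575,.177,.1594],speed=.02);pause(.3);print(rd(),read_time_s(),read_ft_force(),read_ft_torque())
E
```

```text
(np.float64(6.63), np.float64(0.16067))
(np.float64(7.21), np.float64(0.16027)) 10.6833 [-1.08832801  0.81946076  7.51954593] [0.34495461 0.33360681 0.00200913]
```

```bash
python3 - <<'E'
from h import *
def rd():
    return np.mean([(pause(.01),read_ft_force())[1] for _ in range(5)],0).round(2),read_ft_torque().round(2),read_eef_pos().round(4)
p=[.5575,.177,.1588]
movel(p,speed=.02);pause(.2);print(rd(),read_qpos()[6])
for a in (170,160,150):
    move_ptp(p,qd(a)) ;pause(.1);print(a,*rd(),read_time_s(),read_qpos()[6].round(3),read_finger_gap().round(4))
E
```

```text
(array([-1.7 ,  1.4 ,  8.73]), array([ 0.26,  0.49, -0.03]), array([0.5577, 0.1771, 0.1599])) 1.1067386789703104Traceback (most recent call last):
  File "<stdin>", line 7, in <module>
AttributeError: 'float' object has no attribute 'round'
```

```bash
python3 - <<'E'
from h import *
def rd():
    return np.mean([(pause(.01),read_ft_force())[1] for _ in range(5)],0).round(2),read_ft_torque().round(2),read_eef_pos().round(4)
p=[.5575,.177,.1588]
for a in (170,160,150):
    move_ptp(p,qd(a)) ;pause(.1);x=R.from_quat(read_tcp_rot()).as_matrix()[:,0];print(a,np.degrees(np.arctan2(x[1],x[0])).round(1),*rd(),read_time_s(),read_finger_gap())
E
```

```text
170 170.0 [-1.48  1.17  8.54] [ 0.32  0.49 -0.05] [0.5577 0.1772 0.1599] 11.975 0.013123897588097552
160 160.0 [-2.73  0.63  8.91] [ 0.3   0.46 -0.03] [0.5574 0.1772 0.1599] 12.4 0.01357530660592811
150 150.0 [-3.66  0.65  9.15] [0.37 0.4  0.04] [0.557  0.1772 0.1598] 12.825 0.012862815916027389
```

```bash
python3 - <<'E'
from h import *
def rd():
    return np.mean([(pause(.01),read_ft_force())[1] for _ in range(5)],0).round(2),read_ft_torque().round(2),read_eef_pos().round(4)
p=[.5568,.1772,.1588]
for a in (140,130,122,116):
    move_ptp(p,qd(a)) ;pause(.1);x=R.from_quat(read_tcp_rot()).as_matrix()[:,0];r=rd();print(a,np.degrees(np.arctan2(x[1],x[0])).round(1),*r,read_time_s(),read_finger_gap())
    if abs(r[0][:2]).max()>15 or r[0][2]>14: break
    p[0]+=r[0][0]*.0002; p[1]+=r[0][1]*.0002
print(p)
E
```

```text
140 140.0 [-3.52  0.46  8.7 ] [0.5 0.4 0. ] [0.5564 0.1775 0.1597] 13.25 0.013548787658920806
130 130.0 [-3.66  0.18  7.94] [ 0.73  0.18 -0.09] [0.556  0.1776 0.1597] 13.675 0.013741125434084785
122 122.0 [-2.7   0.65  6.87] [ 0.71 -0.18 -0.08] [0.5558 0.1776 0.1598] 14.075 0.013115338893988412
116 116.0 [-1.87  1.19  6.01] [ 0.61 -0.41 -0.02] [0.5556 0.1781 0.1598] 14.4667 0.013335487729600698
[np.float64(0.55445), np.float64(0.177696), 0.1588]
```

```bash
python3 - <<'E'
from h import *
def rd():
    return np.mean([(pause(.01),read_ft_force())[1] for _ in range(5)],0).round(2),np.mean([(pause(.01),read_ft_torque())[1] for _ in range(5)],0).round(2),read_eef_pos().round(4)
p=[.5552,.1777,.1588]
for a in (113,110,108,106,104,102):
    move_ptp(p,qd(a)) ;pause(.15);x=R.from_quat(read_tcp_rot()).as_matrix()[:,0];r=rd();print(a,np.degrees(np.arctan2(x[1],x[0])).round(1),*r,read_time_s(),read_finger_gap(),read_effort()[6])
    if abs(r[1][2])>.5 or abs(r[0][:2]).max()>15: break
im=read_camera("side"); cv2.imwrite("pics/side6.png",cv2.resize(im[100:250,160:310,::-1],None,fx=4,fy=4))
im=read_camera("wrist"); cv2.imwrite("pics/w6.png",im[:,:,::-1])
E
```

```text
113 113.1 [-2.89  1.45  7.22] [ 0.48 -0.3   0.07] [0.5557 0.1784 0.1598] 14.95 0.01356426256310498 -0.07266359869390726
110 110.1 [-2.77  1.66  7.2 ] [ 0.44 -0.33  0.11] [0.5556 0.1786 0.1598] 15.4333 0.013502339908613643 -0.12328121345490217
108 108.2 [-3.12  1.39  6.99] [ 0.48 -0.32  0.36] [0.5557 0.1786 0.1598] 15.9167 0.013246477446837128 -0.3621870372444391
106 106.4 [-3.04  1.91  6.73] [ 0.41 -0.35  0.9 ] [0.5556 0.179  0.1598] 16.4 0.013394720758569347 -0.8888683095574379
```

View pics/side6.png

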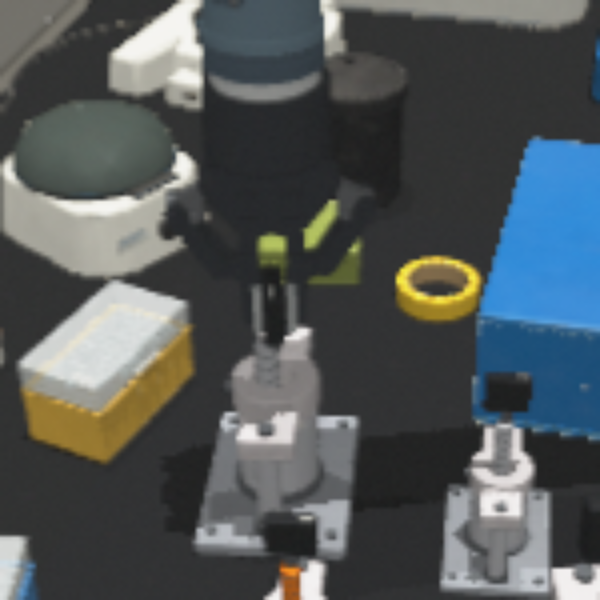

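View pics/w6.png

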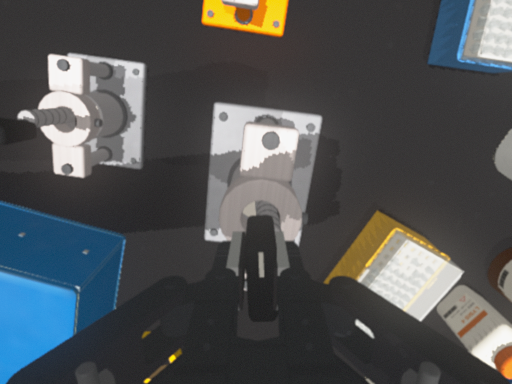

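The knob is at its stop: torque climbs from 0.1 to 0.9 N m over the last 4° and the angle matches the prediction. I'll ease off the torque and downward push, check that the lock holds, then release.

```bash
python3 - <<'E'
from h import *
def rd():
    return np.mean([(pause(.01),read_ft_force())[1] for _ in range(5)],0).round(2),np.mean([(pause(.01),read_ft_torque())[1] for _ in range(5)],0).round(2),read_eef_pos().round(4)
move_ptp([.5552,.1777,.1588],qd(108.3));pause(.15);print(*rd())
for z in(.1593,.1598,.1602):
    movel([.5552,.1779,z],qd(108.3),speed=.01);pause(.2);r=rd();print(z,*r)
    if r[0][2]<1.5:break
print(read_time_s())
E
```

```text
[-2.64  1.45  6.96] [ 0.48 -0.31  0.31] [0.5557 0.1785 0.1598]
0.1593 [-2.1   1.99  5.75] [ 0.54 -0.52  0.36] [0.5557 0.1785 0.1599]
0.1598 [-0.55  2.91  2.83] [ 0.88 -1.01  0.37] [0.5555 0.1784 0.1599]
0.1602 [ 1.69  3.21 -1.72] [ 1.32 -1.52  0.35] [0.5555 0.178  0.16  ]
18.5833
```

```bash
python3 - <<'E'
from h import *
movel([.5555,.178,.16],qd(108.3),speed=.01)
move_gripper(.045);pause(.2)
print(read_ft_force(),read_eef_pos(),read_finger_gap())
movel([.5557,.178,.25],speed=.1);pause(.2)
P=camera_params("wrist");im=read_camera("wrist"); cv2.imwrite("pics/w7.png",im[:,:,::-1])
d=tip_of("wrist","knob_grip")
S,D=camera_params("scene"),camera_params("side")
o=[]
for c in("scene","side"):
    im=read_camera(c);cv2.imwrite(f"pics/{c}7.png",cv2.resize(im[100:250,160:310,::-1],None,fx=4,fy=4))
    print(c,[(e['at'],round(e['confidence'],2)) for e in tip_of(c,"knob_grip")])
print([(e['at'],e['confidence'],onz(P,e['at'],.1587)) for e in d],proj(S,[.5563,.1775,.1587]),proj(D,[.5563,.1775,.1587]),proj(S,[.5563,.1775,.187]),proj(D,[.5563,.1775,.187]))
print(read_time_s(),read_ft_force())
E
```

```text
[ 0.37894789  0.17551242 -0.46172028] [0.5553687  0.17773613 0.15995644] 0.04468568321240807
scene [([249.4, 159.3], 0.66), ([214.3, 248.8], 0.64), ([195.4, 203.7], 0.61), ([269.4, 217.5], 0.52)]
side [([227.4, 177.5], 0.75), ([317.4, 230.2], 0.66), ([232.9, 235.0], 0.56), ([289.8, 197.4], 0.47)]
[([90.5, 108.6], 0.82, array([0.41784   , 0.20572207])), ([262.8, 201.0], 0.8, array([0.55817347, 0.17770992])), ([261.4, 161.3], 0.52, array([0.54707463, 0.20734935]))] [[249.71204075 161.98749521]] [[228.12588587 174.79506953]] [[249.82538965 153.7536298 ]] [[227.6697689  165.39079583]]
20.9917 [0.50388357 0.36964477 0.17654023]
```

View pics/side7.png

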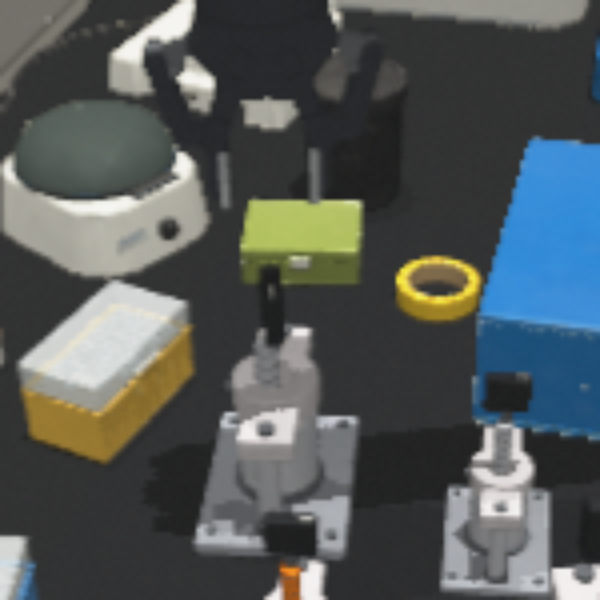

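View pics/w7.png

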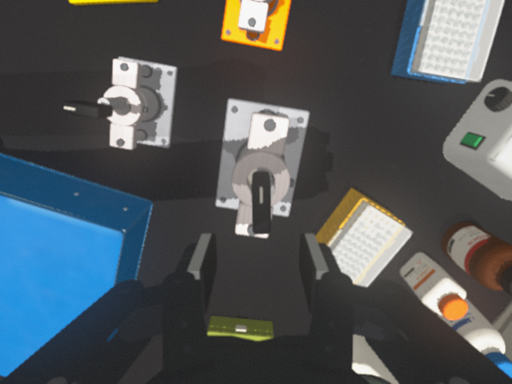

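In the side view, the knob top is at crop (270,268), the same row as while it was held. The knob stays turned and down, and the gripper is clear.

```bash
python3 - <<'E'
from h import *
sign_off();print(read_time_s())
E
```

```text
the job is handed in; nothing more can be done
the job is handed in; nothing more can be done
```

The depth gauge is locked with its probe resting on the disc, and I handed the job in at about 21 s of the 42 s allowed. I used the large grey gauge; the small grey, orange and yellow look-alikes and the other things on the bench were not touched.

- **Contact:** I gripped the knob across its 14 mm side and lowered the probe. It met the disc after about 27 mm of travel, and I pressed on to about 29 mm. That puts roughly 5 N on the disc, going by the rise in wrist force from about 3.7 to 8.7 N.
- **Lock:** I turned the knob clockwise to its stop, about 1.4 rad from my camera estimate. The torque rose to 0.9 N m there.
- **Hold:** Before letting go, I took the arm's push off. The height stayed within 0.1 mm, even with a pull of about 1.7 N upward.
- **After letting go:** The pictures showed the knob still turned and down at the same height. Wrist force was near zero and the gripper was clear.

**What disagreed or wasn't checked:**
- **Knob height:** the network's fix on the knob was 2–3 pixels off where it should be at that height, in opposite directions in the two cameras. Both were far nearer the lowered position than the raised one.
- **Jamming torque:** while turning, I read only about 0.1 N m before the stop, less than the 0.2 N m stated.
- **Force on the disc:** I couldn't measure it after release, so I inferred it from the unchanged height.

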